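Drift the rolling mill's crown plate into line and fit its bolts

TASK

The rolling mill is going back together: its crown plate hangs on one bolt and has swung out of line with the frame. Push the taper drift fully home through the corner diagonally across from that bolt so that the holes line up, and leave it there; then drop the two short bolts through the other two corners until their heads sit down on the plate. Leave the punches, the long bolt and everything else on the bench where they are.

Things in the scene. Friction and masses are not known exactly. Their poses are not given: they have to be found in the camera images.
- mill: Dark cast-iron rolling mill fixed to the bench, base 150 x 136 mm, at some yaw. Origin: centre of its underside; x across the rolls, y along them (gears at +y, shaft stub to -98 mm). On its lugs the steel crown plate, 136 x 120 x 10 mm, top 145 mm up. Corners (mm): fitted bolt (+54, +46), drift (-54, -46), short bolts (+54, -46) and (-54, +46). Two brass bushes, 26 mm wide, rise 4 mm at (0, +-34).
- crown (a joint): Swing of the crown plate about the fitted bolt, rad, counter-clockwise from above; 0 = all holes in line. Starts at 0.040 to 0.050: the drift's plate hole is then 5.7 to 7.1 mm, the bolt holes 3.7 to 5.4 mm, off the frame holes below. The fitted bolt is finger tight: the plate stays where it is put and needs about 3 N sideways at the drift corner (0.4 N m) to swing.
- plate_hole_drift (a point): Centre of the hole for the drift in the crown plate, at the plate's top face, 145 mm above the bench. A 12 mm vertical hole with a 1 mm countersink through the 10 mm thick plate; it moves with the plate as it swings. The clear opening through plate and frame is half-way between this and frame_hole_drift in plan.
- frame_hole_drift (a point): Centre of the hole for the drift in the mill's frame, at the frame's top face, 135 mm above the bench. A vertical 12 mm hole through the 12 mm thick lug, open below. Fixed to the mill. The drift ends on this axis.
- plate_hole_near (a point): Centre of one bolt hole, at the mill's (-54, +46) mm corner, in the crown plate, at the plate's top face, 145 mm above the bench. A 12 mm vertical hole with a 1 mm countersink through the 10 mm thick plate; it moves with the plate as it swings. 
- frame_hole_near (a point): Centre of one bolt hole, at the mill's (-54, +46) mm corner, in the mill's frame, at the frame's top face, 135 mm above the bench. A vertical 12 mm hole through the 12 mm thick lug, open below. Fixed to the mill. 
- plate_hole_far (a point): Centre of the other bolt hole, at the mill's (+54, -46) mm corner, in the crown plate, at the plate's top face, 145 mm above the bench. A 12 mm vertical hole with a 1 mm countersink through the 10 mm thick plate; it moves with the plate as it swings. 
- frame_hole_far (a point): Centre of the other bolt hole, at the mill's (+54, -46) mm corner, in the mill's frame, at the frame's top face, 135 mm above the bench. A vertical 12 mm hole through the 12 mm thick lug, open below. Fixed to the mill. 
- drift_handle (a point): Taper drift of bright steel, 90 g, point down in the punch block, hanging by its shoulder: the one tool there with a plain knurled cylinder for a handle, 14 mm wide, 44 mm long. Below it 28 mm of 11 mm parallel shank, then a 34 mm taper to a 3 mm flat nose. This point: centre of the handle, 22 mm above the shoulder, 84 mm above the nose; z up along it. Fully home, the shoulder sits on the plate.
- drift_nose (a point): Centre of the drift's nose, its lowest point, on its axis, 62 mm below the shoulder; 83 mm above the bench when the drift is fully home.
- bolt_a_mid (a point): A short bolt (two alike, either fits either hole): black steel, socket head, 35 g, standing head up in the bolt rack with 8 mm of shank showing. Shank 10 mm wide, 35 mm long; round head 16 mm wide, 10 mm high. This point is half-way up its 45 mm, on the axis, 22.5 mm above the tip; z towards the head.
- bolt_a_head (a point): Centre of that bolt's head, 17.5 mm above the half-way point and 5 mm above the head's underside. 150 mm above the bench when the head sits on the crown plate.
- bolt_b_mid (a point): The other short bolt, the same: the point half-way up.
- bolt_b_head (a point): Centre of the other short bolt's head, 17.5 mm above its half-way point.
- punch_block: Fixed block of brown wood, 150 x 55 x 72 mm (x, y, z), three 12 mm holes 64 mm deep along its x axis, 48 mm apart, for the drift and two punches in any order. Origin at the centre of its underside. It stands to the left or the right of the mill.
- bolt_rack: Fixed rack of light wood, 150 x 50 x 35 mm (x, y, z), three 11 mm holes 27 mm deep along its x axis, 48 mm apart, for the two short bolts and one long one in any order. Origin at the centre of its underside. It stands on the other side of the mill from the punch block.
- punch_a: Dapping punch (10 mm stem, 16 mm ball on top, about 108 mm tall) in the punch block. Not needed; leave it. Origin at its foot.
- punch_b: Dapping punch (10 mm stem, 22 mm ball on top, about 113 mm tall) in the punch block. Not needed; leave it. Origin at its foot.
- long_bolt: A bolt like the short ones but 65 mm long, standing 20 mm higher in the rack. Not needed; leave it. Origin at its tip.
- oiler: White plastic oil bottle, 40 mm in diameter, 95 mm tall, beyond the mill. Bystander. Origin at the centre of its underside.
- jar: Amber glass jar, 60 mm in diameter, 65 mm tall, beyond the mill. Bystander. Origin at the centre of its underside.
- hammer: Hammer, 220 mm long, lying beyond the mill. Bystander.
- wrench: Steel wrench, 150 mm long, lying between the robot and the mill. Bystander.

How it is judged:
By the outcome, as a careful person would: the job done as asked, in the order asked, and still so for the second after the job is handed in, with the robot touching nothing.
It also fails if it takes over 72 s, if anything falls off the work surface, if the arm or the gripper's body presses on something with over 40 N, if the wrist force passes 120 N, or if a joint passes its speed limit or range.

ROBOT

A 6-joint arm with a two-finger parallel gripper is mounted at the origin on the work surface. World frame = base frame: x ahead of the robot, y to its left, z up, the work surface at z = 0. Lengths are in m, angles in rad, forces in N, time in s.
With the tool pointing down it reaches from about 0.375 to 0.975 m from the base axis. Payload 3.8 kg.
Tool frame: the origin (TCP) lies midway between the tips of the shut fingers; the grasp point (between the pads) lies 19 mm behind it; x points along the fingers, y is the direction in which the jaws open and shut, and the axes are right-handed (so a half turn about x gives the same grasp; the last joint's range is limited). The gripper opens to 85 mm and grips with 20 to 120 N. Pads are 22 mm wide; open, the fingers measure 114 mm over their backs; the gripper's body (76 mm by 85 mm) begins 54 mm behind the grasp point. The pads swing forward as they close: fully open they stand 13 mm farther back than shut.
Start: joints at [1.136, 0.264, 1.604, -0, 1.274, -0.037], TCP at [0.261, 0.622, 0.231] pointing down, gripper open.
Joint ranges: [-2.63, 2.63], [-0.94, 2.18], [0.31, 2.57], [-1.31, 4.45], [0, 2.66], [-2.55, 2.55]. Speed limits (rad/s): [2.57, 2.57, 3.14, 3.14, 3.14, 3.14].

INTERFACE

Orientations are given as a rotation vector (axis times angle).
In Python, from workcell import read_state, read_camera, get_calibration, finish_job gives the robot as it stands. The module is installed in compiled form; this text tells all that it offers.
- The arm moves only by the shell command python3 -m creep 'ROWS' [FORCE]. ROWS is JSON, a list of rows, each a list of 3 entries, a list of its own where there are three numbers: the closure in counts, from 0 (fully open) to 255 (shut), then the shift along the world's x, y, z in mm, then the turn about the world's z in rad. In form: [[hand, [tx, ty, tz], spin], ...]. A call has exactly 8 rows; each row shifts and turns the commanded pose from where the row before left it; what a row does not reach is not made up. A row lasts 1/12 s, in which the tool goes at most 41.7 mm and 7.16 degrees, less where a joint would pass 70% of its speed; a pose out of reach is approached as far as the arm can. A call is refused whole if a number of a shift passes 41.7 or a number of a turn 0.125, either way. A call with a gripper value outside its range is refused whole. The fingers move at their own pace and stop on an object; FORCE is the grip in N (left out, the last holds). Time passes only in rows, so rows that do not move let the fingers close, or fill a call up. It gives the time, the measured TCP pose, the force and the opening at its end, in the units of the state.
- read_state(): the state, without advancing time (a new reading comes with each control period).
- read_camera(name): name is "side" or "top"; returns (picture, depth): 400x640x3 uint8, blue, green, red; 400x640 float32, m along the optical axis (not along the pixel's ray), 0 where there is no reading.
- get_calibration(name): a dict with "K" (3x3 intrinsics, pixels), "eye" and "orientation" of the camera in the world. Camera axes: x right, y down, z forward; pixel columns grow to the right and rows downward; lengths in m; the calibration is good to about 2 mm. A picture is of the moment at which its call begins. get_calibration takes no time and is no camera call.
- finish_job(): hands the job in, once; it reports no verdict.
The state is a dict: "time": time; "q": joint angles; "joint_vel": joint speeds; "joint_torque": joint torques, N m; "tool_pos": TCP position; "tcp_rot": TCP orientation; "wrist_force": force on the tool from outside, world axes, zero at the start; "torque": the same for the moment, N m; "width": opening from 0.0 (shut) to 1.0 (fully open).
Only numpy, scipy, OpenCV 4.12 (cv2) and the standard library are available. Lean on these libraries where they do the work, as an engineer would, in place of code of your own. Each camera call takes 0.05 s, during which the arm holds its last target.

## Working session

There is one attempt and no reset: what is moved stays moved. The work goes in short steps, Python scripts to look and compute and a shell command to move; the robot and the scene stay as the last step left them, time stands still between calls to the robot, and variables do not carry over. Pictures are saved under pics/ and viewed, and the job is handed in when it is done.

```bash
mkdir -p pics; cat > h.py <<'E'
import numpy as np,cv2,json
from workcell import *
from scipy.spatial.transform import Rotation as R
def cal(n):
    c=get_calibration(n);o=np.array(c["orientation"],float)
    Rm=o if o.shape==(3,3) else (R.from_rotvec(o).as_matrix() if o.size==3 else R.from_quat(o).as_matrix())
    return np.array(c["K"]),np.array(c["eye"]),Rm
def ray(n,u,v):
    K,e,Rm=cal(n);d=Rm@np.linalg.inv(K)@np.array([u,v,1.]);return e,d
def onz(n,u,v,z):
    e,d=ray(n,u,v);return e+d*(z-e[2])/d[2]
def proj(n,p):
    K,e,Rm=cal(n);q=K@(Rm.T@(np.array(p)-e));return q[:2]/q[2]
E
python3 - <<'E'
from h import *
for n in("side","top"):
    print(get_calibration(n))
    im,d=read_camera(n);cv2.imwrite(f"pics/{n}0.png",im);np.save(f"{n}0.npy",d)
print(read_state())
E
```

```text
{'K': array([[395.88957878,   0.        , 319.19828475],
       [  0.        , 395.88957878, 202.0854093 ],
       [  0.        ,   0.        ,   1.        ]]), 'eye': array([0.45845309, 0.74595574, 0.5621964 ]), 'orientation': array([-0.22012895,  2.65062847, -1.4843064 ])}
{'K': array([[374.45574564,   0.        , 317.35810035],
       [  0.        , 374.45574564, 198.91490768],
       [  0.        ,   0.        ,   1.        ]]), 'eye': array([0.4964716 , 0.0105435 , 0.89460769]), 'orientation': array([-2.15767834,  2.17951489, -0.131064  ])}
{'time': 0.1, 'q': array([ 1.13614460e+00,  2.64688220e-01,  1.60528610e+00,  1.00730961e-05,
        1.27372500e+00, -3.68616972e-02]), 'joint_vel': array([ 0.00012141,  0.00028213, -0.00382165, -0.00117288, -0.00252327,
        0.0012078 ]), 'joint_torque': array([-2.94217489e-04, -5.16711009e+01, -3.68587053e+01, -9.76624119e-05,
        6.19971353e-03,  1.43084418e-05]), 'tool_pos': array([0.26116564, 0.6216774 , 0.23005325]), 'tcp_rot': array([ 0.31045845,  1.54867983, -0.31369019]), 'wrist_force': array([ 0.72727345, -0.64470748,  1.09111159]), 'torque': array([ 0.01102784, -0.01795647,  0.01941507]), 'width': 0.9966442044332215}
```

View pics/side0.png

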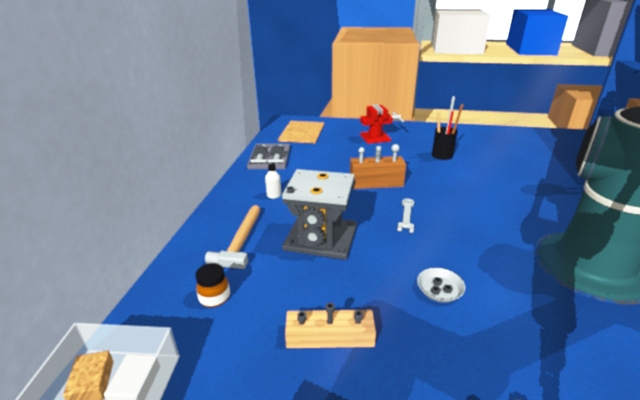

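View pics/top0.png

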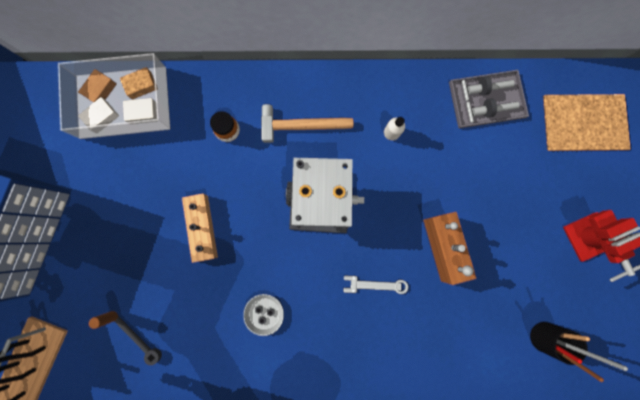

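```bash
python3 - <<'E'
from h import *
t=cv2.imread("pics/top0.png");s=cv2.imread("pics/side0.png")
def z(im,x0,y0,w,h,f,n): cv2.imwrite(n,cv2.resize(im[y0:y0+h,x0:x0+w],None,fx=f,fy=f,interpolation=cv2.INTER_CUBIC))
z(t,275,145,100,100,6,"pics/z1.png")
a=cv2.resize(t[180:280,165:235],None,fx=5,fy=5,interpolation=cv2.INTER_CUBIC)
b=cv2.resize(t[200:300,415:485],None,fx=5,fy=5,interpolation=cv2.INTER_CUBIC)
cv2.imwrite("pics/z2.png",np.hstack([a,b]))
c=cv2.resize(s[295:355,275:385],None,fx=6,fy=6,interpolation=cv2.INTER_CUBIC)
e=cv2.resize(s[135:195,335:445],None,fx=6,fy=6,interpolation=cv2.INTER_CUBIC)
cv2.imwrite("pics/z3.png",np.vstack([c,e])[:,:])
z(s,270,160,100,100,6,"pics/z4.png")
E
```

```text
(no output)
```

View pics/z1.png

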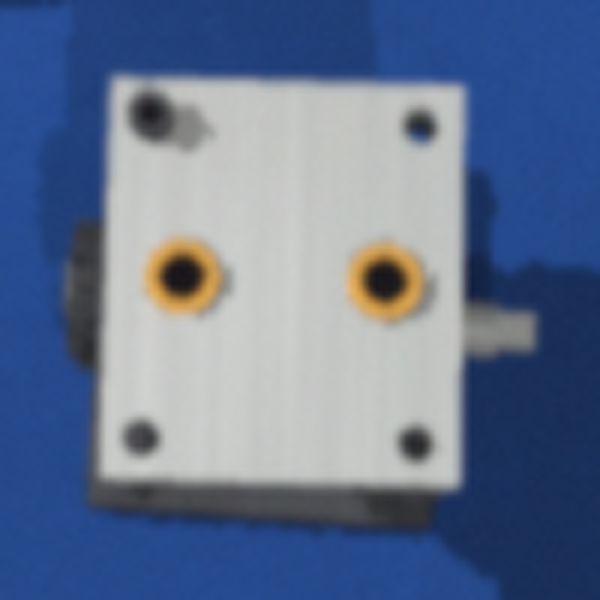

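View pics/z2.png

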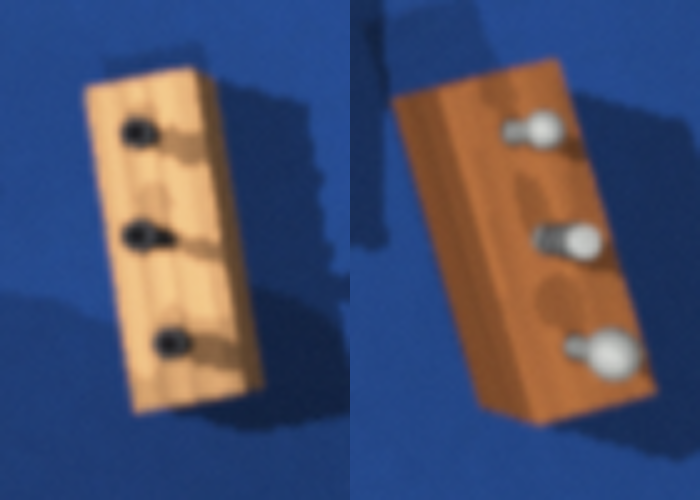

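View pics/z3.png

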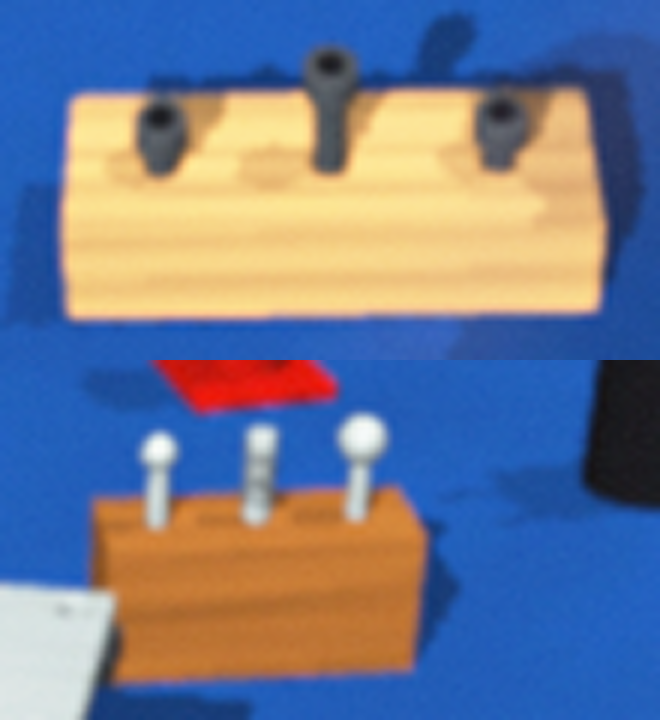

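View pics/z4.png

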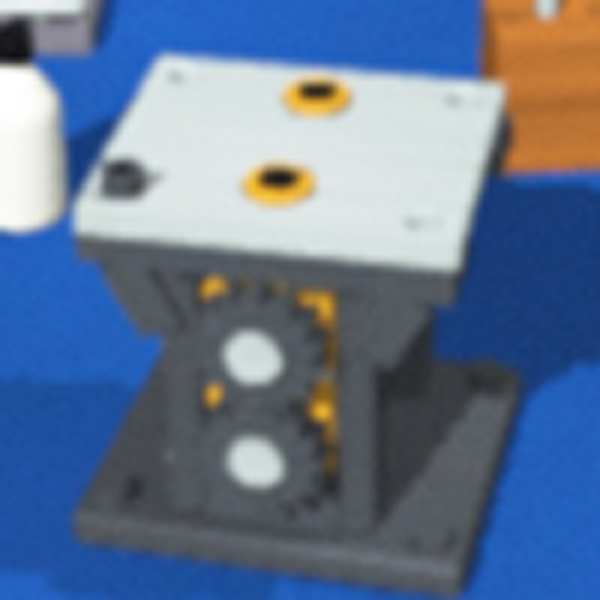

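```bash
cat > m.py <<'E'
from h import *
t=cv2.imread("pics/top0.png")
def cent(im,u,v,r,thr,dark=True):
    f=8;p=cv2.resize(cv2.getRectSubPix(im,(2*r+1,2*r+1),(float(u),float(v))),None,fx=f,fy=f,interpolation=cv2.INTER_CUBIC)
    g=p.max(2); m=((g<thr) if dark else (g>thr)).astype(np.uint8)
    cs,_=cv2.findContours(m,cv2.RETR_EXTERNAL,cv2.CHAIN_APPROX_NONE)
    c=max(cs,key=cv2.contourArea);(cx,cy),(w,h),a=cv2.fitEllipse(c)
    M=cv2.moments(c)
    k=lambda x:(x+.5)/f-.5
    return u-r+k(M['m10']/M['m00']),v-r+k(M['m01']/M['m00']),w/f,h/f
E
python3 - <<'E'
from m import *
P={}
for n,u,v in [("far",345,165.5),("near",298.5,217.5),("drift",344,218.5)]:
    for thr in(110,140):
        c=cent(t,u,v,6,thr);p=onz("top",c[0],c[1],.145);print(n,thr,np.round(c,2),p*1000)
# outline
m=((t.min(2)>120)).astype(np.uint8); m[:, :285]=0;m[:,360:]=0;m[:150]=0;m[240:]=0
m=cv2.morphologyEx(m,cv2.MORPH_CLOSE,np.ones((15,15)));m=cv2.morphologyEx(m,cv2.MORPH_OPEN,np.ones((15,15)))
cs,_=cv2.findContours(m,cv2.RETR_EXTERNAL,cv2.CHAIN_APPROX_NONE);c=max(cs,key=cv2.contourArea)
W=np.array([onz("top",*q,.145)[:2] for q in c[:,0,:].astype(float)])*1000
r=cv2.minAreaRect(W.astype(np.float32));print(r)
print(cv2.boxPoints(r))
print(R.from_rotvec(read_state()["tcp_rot"]).as_matrix())
d=np.load("top0.npy");
# side outline check of known depth
for n,u,v in [("far",345,165.5),("drift",344,218.5)]:
  print(d[int(v)-12,int(u)-12])
E
```

```text
far 110 [344.64 165.33   3.63   4.72] [648.44080355 -53.32144475 145.        ]
far 140 [344.61 165.38   5.07   5.68] [648.3328366  -53.24754338 145.        ]
near 110 [298.17 217.53   4.28   4.64] [543.01656041  41.78128105 145.        ]
near 140 [298.11 217.52   5.58   5.8 ] [543.03928477  41.902491   145.        ]
drift 110 [343.81 218.58   4.61   4.94] [540.01057221 -49.63539865 145.        ]
drift 140 [343.82 218.54   5.58   6.06] [540.07227929 -49.64985947 145.        ]
((595.6901245117188, -5.4679107666015625), (119.43770599365234, 136.8777313232422), 88.82244873046875)
[[526.03845  -63.767685]
 [662.8873   -66.58062 ]
 [665.3418    52.831863]
 [528.4929    55.6448  ]]
[[-8.95843429e-04  3.87383658e-01  9.21918163e-01]
 [-1.90672891e-03  9.21916195e-01 -3.87384684e-01]
 [-9.99997781e-01 -2.10488404e-03 -8.72569431e-05]]
0.91502863
0.7520237
```

```bash
python3 - <<'E'
from m import *
H=np.array([[648.4,-53.3],[543.0,41.8],[540.0,-49.6]]);M=np.array([[54,-46],[-54,46],[-54,-46.]])
mc=M.mean(0);hc=H.mean(0);A=(M-mc).T@(H-hc);U,S,Vt=np.linalg.svd(A);Rr=(U@Vt).T
th=np.arctan2(Rr[1,0],Rr[0,0]);tr=hc-Rr@mc;print("yaw",th,"c",tr,"res",(M@Rr.T+tr-H))
F=Rr@[54,46]+tr
rot=lambda a:np.array([[np.cos(a),-np.sin(a)],[np.sin(a),np.cos(a)]])
print("F",F)
for n,m in zip(("far","near","drift"),M):
    p=Rr@m+tr;print(n,p,"half",F+rot(-.0225)@(p-F),"frame",F+rot(-.045)@(p-F))
s=cv2.imread("pics/side0.png")
print("drift top cam", onz("top",462,248.4,.116)*1000,"base",onz("top",415+(545-350)/5,200+243/5,.072)*1000)
print("drift side",onz("side",378.7,207/6*0+135+75/6,.116)*1000, onz("side",335+257/6,135+163/6,.072)*1000)
for nm,x,y in [("b1",140,132),("long",140,236),("b2",174,343)]:
    z=.073 if nm=="long" else .053
    print(nm,onz("top",165+x/5-.4,180+y/5-.4,z)*1000)
for nm,x,y in [("sb2",162,112),("slong",331,62),("sb1",502,110)]:
    z=.073 if nm=="slong" else .053
    print(nm,onz("side",275+x/6-.4,295+y/6-.4,z)*1000)
E
```

```text
yaw -0.031037226914137073 c [595.60049199  -5.59929851] res [[-0.25299851  0.04711465]
 [ 0.05398248  0.25428833]
 [ 0.19901603 -0.30140299]]
F [651.00196795  38.70280597]
far [648.14700149 -53.25288535] half [646.07889564 -53.16537872] frame [644.01328198 -53.03136579]
near [543.05398248  42.05428833] half [543.15670765  44.48206477] frame [543.31402719  46.90691558]
drift [540.19901603 -49.90140299] half [538.23363534 -47.38611992] frame [536.32534122 -44.82725618]
drift top cam [ 477.51893636 -295.50698718  116.        ] base [ 476.2032765  -295.23649262   72.        ]
drift side [ 476.33946554 -283.34881138  116.        ] [ 475.82433049 -281.38933925   72.        ]
b1 [577.07576866 282.91385998  53.        ]
long [529.55029705 275.24114869  73.        ]
b2 [482.72044412 265.36627949  53.        ]
sb2 [575.64692882 286.13548339  53.        ]
slong [528.6090791  278.87460297  73.        ]
sb1 [481.26612222 270.06029142  53.        ]
```

```bash
python3 -m creep '[[110,[9,-38,0],0.05],[110,[9,-38,0],0.05],[110,[9,-38,0],0.05],[110,[9,-38,0],0.05],[110,[9,-38,0],0.05],[110,[9,-38,0],0.05],[110,[9,-38,0],0.05],[110,[9,-38,0],0.05]]' 30
python3 -m creep '[[110,[9,-38,0],0],[110,[9,-38,0],0],[110,[9,-38,0],0],[110,[9,-38,0],0],[110,[9,-38,0],0],[110,[9,-38,0],0],[110,[9,-38,0],0],[110,[9,-38,0],0]]'
python3 -m creep '[[110,[9,-38,0],0],[110,[9,-38,0],0],[110,[9,-38,0],0],[110,[9,-38,0],0],[110,[9,-38,0],0],[110,[9,-38,-10],0],[110,[9,-38,-10],0],[110,[9,-38,-10],0]]'
```

```text
time: 0.77
tool_pos: [0.3332, 0.3163, 0.2308]
tcp_rot: [-0.005, 1.571, 0.004]
wrist_force: [1.0, -0.9, 0.2]
width: 0.571
time: 1.43
tool_pos: [0.4051, 0.0124, 0.2311]
tcp_rot: [-0.002, 1.571, 0.002]
wrist_force: [1.3, 0.2, -0.6]
width: 0.568
time: 2.1
tool_pos: [0.4773, -0.2917, 0.2007]
tcp_rot: [-0.001, 1.571, 0.001]
wrist_force: [0.2, 0.9, 0.6]
width: 0.572
```

```bash
python3 - <<'E'
from h import *
print(read_state()["tool_pos"],read_state()["q"])
p=read_state()["tool_pos"];print(proj("top",p),proj("side",p))
t,_=read_camera("top");s,_=read_camera("side")
cv2.imwrite("pics/t1.png",t);cv2.imwrite("pics/s1.png",s)
a=cv2.resize(t[190:300,400:520],None,fx=5,fy=5,interpolation=cv2.INTER_CUBIC)
b=cv2.resize(s[85:195,330:450],None,fx=5,fy=5,interpolation=cv2.INTER_CUBIC)
cv2.imwrite("pics/z5.png",a);cv2.imwrite("pics/z6.png",b)
E
```

```text
[ 0.4773309  -0.29174681  0.20066904] [-5.93230387e-01  6.79684106e-02  1.88841872e+00  1.53694241e-04
  1.18520985e+00 -2.16567396e+00]
[478.00972567 249.456355  ] [380.53817113 117.04158568]
```

View pics/z5.png

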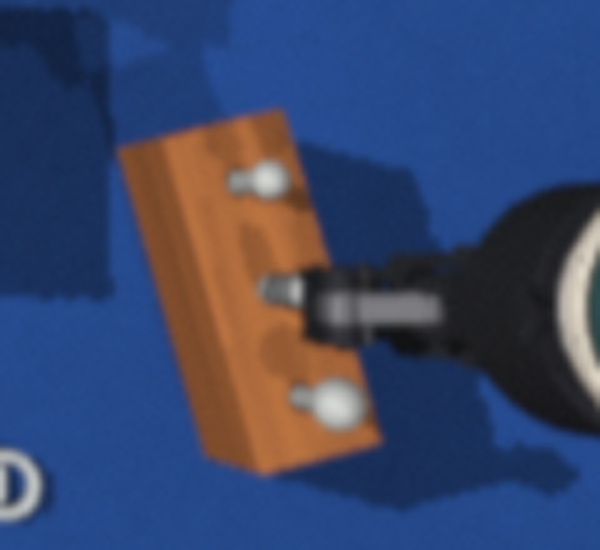

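View pics/z6.png

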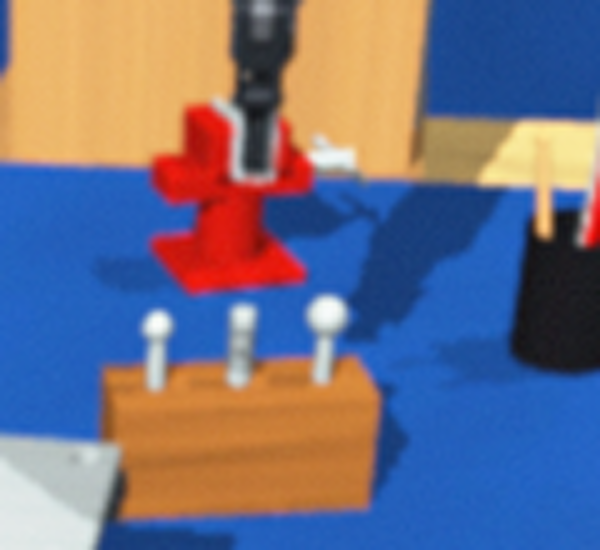

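```bash
python3 -m creep '[[110,[0,-3,-20],0],[110,[0,0,-20],0],[110,[0,0,-20],0],[110,[0,0,-20],0],[110,[0,0,-20],0],[110,[0,0,-18],0],[110,[0,0,0],0],[110,[0,0,0],0]]' 20
python3 - <<'E'
from h import *
p=read_state()["tool_pos"];print(p,proj("top",p),proj("side",p))
t,_=read_camera("top");s,_=read_camera("side")
a=cv2.resize(t[210:290,420:500],None,fx=6,fy=6,interpolation=cv2.INTER_CUBIC)
b=cv2.resize(s[120:200,340:420],None,fx=6,fy=6,interpolation=cv2.INTER_CUBIC)
cv2.imwrite("pics/z7.png",np.vstack([a,b])[:, :].repeat(1,0)[:960]);cv2.imwrite("pics/z7.png",cv2.resize(np.hstack([a,b]),(800,400)))
E
```

```text
time: 2.87
tool_pos: [0.4763, -0.2913, 0.0821]
tcp_rot: [-0.0, 1.574, 0.004]
wrist_force: [-0.1, -0.3, -0.6]
width: 0.567
[ 0.4762767  -0.29131805  0.08212726] [453.93311393 248.68305486] [378.06942704 157.41717283]
```

View pics/z7.png

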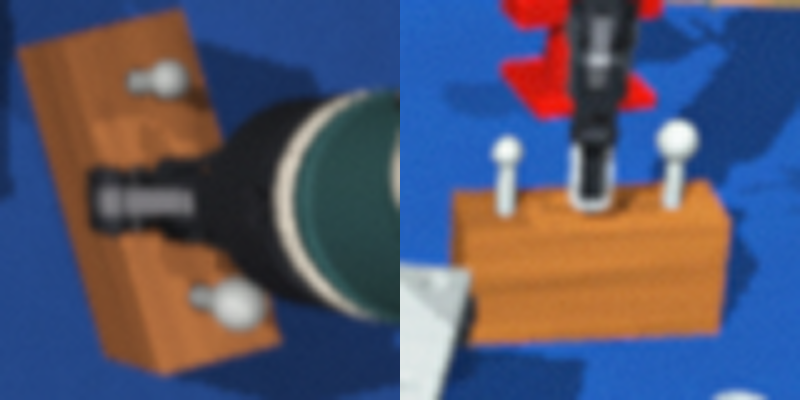

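```bash
python3 -m creep '[[140,[0,-1,0],0],[160,[0,0,0],0],[175,[0,0,0],0],[185,[0,0,0],0],[195,[0,0,0],0],[205,[0,0,0],0],[215,[0,0,0],0],[215,[0,0,0],0]]' 20
```

```text
time: 3.63
tool_pos: [0.4775, -0.2937, 0.0834]
tcp_rot: [-0.002, 1.571, 0.002]
wrist_force: [0.8, -0.4, 0.7]
width: 0.157
```

```bash
python3 -m creep '[[225,[0,0,0],0],[225,[0,0,0],0],[225,[0,0,5],0],[225,[0,0,15],0],[225,[0,0,25],0],[225,[0,0,35],0],[225,[0,0,40],0],[225,[0,0,35],0]]' 60
python3 -m creep '[[225,[4,20,0],0],[225,[8,35,0],0],[225,[8,35,0],0],[225,[8,35,0],0],[225,[8,35,0],0],[225,[8,35,0],0],[225,[8,32,0],0],[225,[4,15,0],0]]'
python3 - <<'E'
from h import *
p=read_state()["tool_pos"];print(p,read_state()["wrist_force"])
t,_=read_camera("top");s,_=read_camera("side");cv2.imwrite("pics/t2.png",t);cv2.imwrite("pics/s2.png",s)
a=cv2.resize(t[140:240,290:390],None,fx=4,fy=4,interpolation=cv2.INTER_CUBIC)
b=cv2.resize(s[100:200,280:380],None,fx=4,fy=4,interpolation=cv2.INTER_CUBIC)
cv2.imwrite("pics/z8.png",np.hstack([a,b]))
E
```

```text
time: 4.3
tool_pos: [0.4771, -0.2935, 0.2399]
tcp_rot: [-0.002, 1.571, 0.002]
wrist_force: [1.5, -0.6, 0.2]
width: 0.144
time: 4.97
tool_pos: [0.5336, -0.0481, 0.2382]
tcp_rot: [-0.002, 1.571, 0.005]
wrist_force: [0.2, -0.5, -1.0]
width: 0.141
[ 0.5336051  -0.04807476  0.23818523] [ 0.16968696 -0.47344205 -1.02743944]
```

View pics/z8.png

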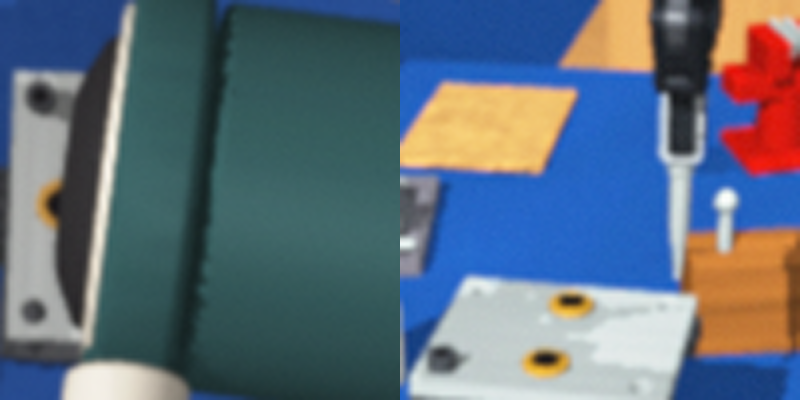

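```bash
python3 - <<'E'
from h import *
s=cv2.imread("pics/side0.png");s2=cv2.imread("pics/s2.png")
T=[]
for n,p in [("far",(648.1,-53.3)),("near",(543.05,42.05)),("drift",(540.2,-49.9))]:
    q=proj("side",[p[0]/1e3,p[1]/1e3,.145]);print(n,q)
    c=cv2.getRectSubPix(s,(24,24),tuple(map(float,q)));c=cv2.resize(c,(264,264),interpolation=cv2.INTER_CUBIC);c=cv2.convertScaleAbs(c,alpha=1.5,beta=-120)
    cv2.circle(c,(132,132),2,(0,0,255),-1);T.append(c)
cv2.imwrite("pics/z9.png",np.hstack(T))
c=cv2.resize(s2[125:185,330:370],None,fx=10,fy=10,interpolation=cv2.INTER_CUBIC);cv2.imwrite("pics/z10.png",c)
p=read_state()["tool_pos"];print(proj("side",p),proj("side",p-[0,0,.072]))
E
```

```text
far [300.25290313 171.34705319]
near [340.00128135 195.44651835]
drift [346.43532365 175.20990281]
[350.42507526 136.96946299] [349.51521162 167.19837814]
```

View pics/z9.png

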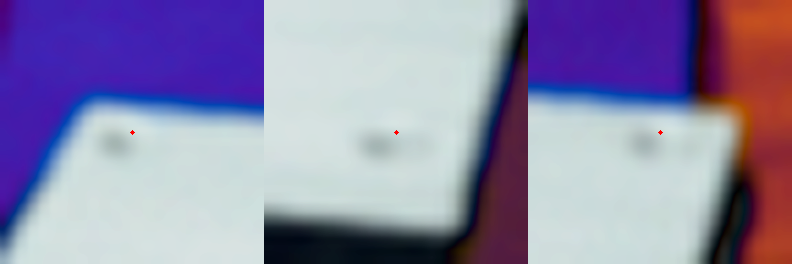

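View pics/z10.png

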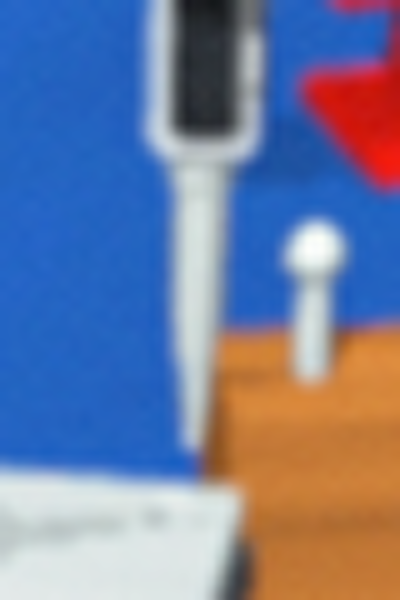

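```bash
python3 -m creep '[[225,[1,1,-4],0],[225,[1,1,-4],0],[225,[1,0,-4],0],[225,[0,0,-4],0],[225,[0,0,0],0],[225,[0,0,0],0],[225,[0,0,0],0],[225,[0,0,0],0]]'
python3 - <<'E'
from h import *
p=read_state()["tool_pos"];print(p,read_state()["wrist_force"])
print(proj("side",p-[0,0,.0734]))
s=0
for i in range(3): s=s+read_camera("side")[0].astype(float)/3
s=s.astype(np.uint8);cv2.imwrite("pics/s3.png",s)
c=cv2.resize(s[140:190,325:375],None,fx=12,fy=12,interpolation=cv2.INTER_CUBIC);cv2.imwrite("pics/z11.png",c)
E
```

```text
time: 5.73
tool_pos: [0.5366, -0.0501, 0.2225]
tcp_rot: [-0.001, 1.57, 0.001]
wrist_force: [0.3, -0.5, -1.0]
width: 0.142
[ 0.53662235 -0.05007304  0.22252897] [ 0.29060485 -0.54756349 -1.04795894]
[348.06058761 173.66136947]
```

View pics/z11.png

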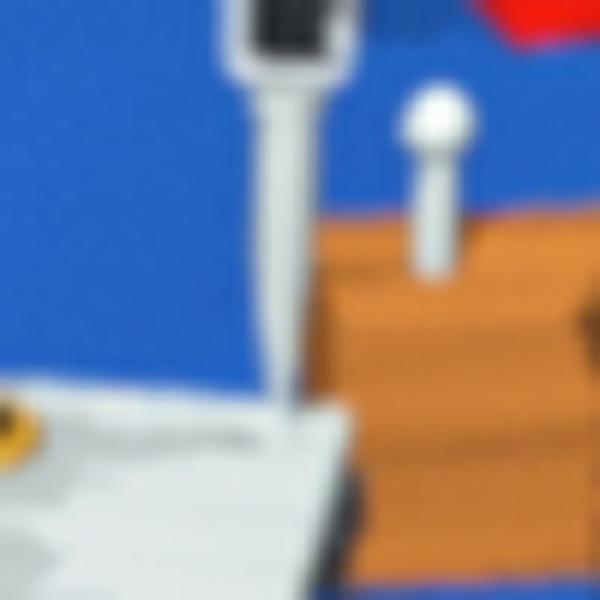

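```bash
python3 - <<'E'
from h import *
s=cv2.imread("pics/s3.png");s0=cv2.imread("pics/side0.png")
T=[]
for im in(s,s0):
    c=cv2.resize(im[160:190,330:360],None,fx=13,fy=13,interpolation=cv2.INTER_CUBIC);T.append(cv2.convertScaleAbs(c.astype(float)-150,alpha=2.4))
    T[-1]=np.clip((c.astype(float)-150)*2.4,0,255).astype(np.uint8)
cv2.imwrite("pics/z12.png",np.hstack(T))
E
```

```text
(no output)
```

View pics/z12.png

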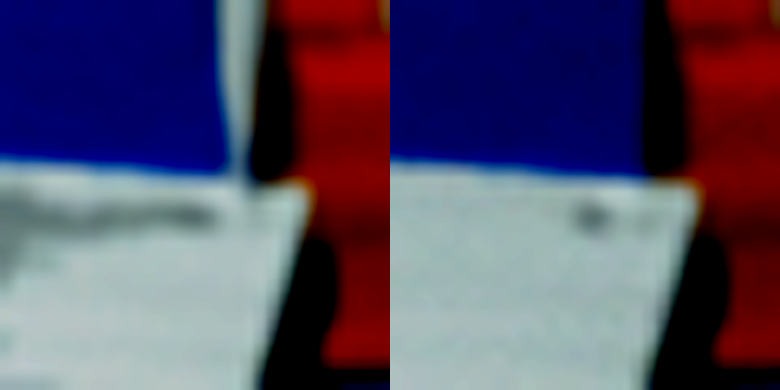

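```bash
python3 -m creep '[[225,[1,2,0],0],[225,[0,2,0],0],[225,[0,0,-2],0],[225,[0,0,-2],0],[225,[0,0,-1],0],[225,[0,0,-1],0],[225,[0,0,0],0],[225,[0,0,0],0]]'
python3 -m creep '[[225,[0,0,-1],0],[225,[0,0,-1],0],[225,[0,0,-1],0],[225,[0,0,-1],0],[225,[0,0,0],0],[225,[0,0,0],0],[225,[0,0,0],0],[225,[0,0,0],0]]'
```

```text
time: 6.55
tool_pos: [0.5374, -0.0457, 0.2161]
tcp_rot: [-0.002, 1.571, 0.002]
wrist_force: [0.6, 0.2, -0.9]
width: 0.144
time: 7.22
tool_pos: [0.5375, -0.0457, 0.2123]
tcp_rot: [-0.002, 1.571, 0.002]
wrist_force: [-0.3, 0.5, -0.7]
width: 0.143
```

```bash
python3 -m creep '[[225,[0,0,-1],0],[225,[0,0,-1],0],[225,[0,0,-1],0],[225,[0,0,-1],0],[225,[0,0,-1],0],[225,[0,0,-1],0],[225,[0,0,0],0],[225,[0,0,0],0]]'
python3 - <<'E'
from h import *
print(read_state()["tool_pos"],read_state()["wrist_force"],read_state()["torque"])
E
```

```text
time: 7.88
tool_pos: [0.5375, -0.0458, 0.2062]
tcp_rot: [-0.002, 1.571, 0.002]
wrist_force: [-0.2, -0.2, -0.3]
width: 0.141
[ 0.53750434 -0.04575917  0.20620828] [-0.18023479 -0.24813758 -0.25871855] [-0.06930677 -0.03984639  0.01002666]
```

```bash
python3 -m creep '[[225,[0,0,-1],0],[225,[0,0,-1],0],[225,[0,0,-1],0],[225,[0,0,-1],0],[225,[0,0,-1],0],[225,[0,0,0],0],[225,[0,0,0],0],[225,[0,0,0],0]]'
python3 -m creep '[[225,[0,0,-1],0],[225,[0,0,-1],0],[225,[0,0,-1],0],[225,[0,0,-1],0],[225,[0,0,-1],0],[225,[0,0,0],0],[225,[0,0,0],0],[225,[0,0,0],0]]'
```

```text
time: 8.55
tool_pos: [0.5376, -0.0459, 0.2013]
tcp_rot: [-0.002, 1.57, 0.001]
wrist_force: [0.4, -1.1, 0.2]
width: 0.144
time: 9.22
tool_pos: [0.5375, -0.0458, 0.1963]
tcp_rot: [-0.002, 1.571, 0.002]
wrist_force: [1.4, -3.0, 1.3]
width: 0.147
```

```bash
python3 -m creep '[[225,[-0.2,0.2,-1],0],[225,[-0.1,0.2,-1],0],[225,[-0.1,0.1,-1],0],[225,[0,0.1,-1],0],[225,[0,0,-1],0],[225,[0,0,0],0],[225,[0,0,0],0],[225,[0,0,0],0]]'
python3 -m creep '[[225,[-0.2,0.2,-1],0],[225,[-0.1,0.2,-1],0],[225,[-0.1,0.1,-1],0],[225,[0,0.1,-1],0],[225,[0,0,-1],0],[225,[0,0,0],0],[225,[0,0,0],0],[225,[0,0,0],0]]'
```

```text
time: 9.88
tool_pos: [0.5369, -0.0451, 0.191]
tcp_rot: [-0.002, 1.571, 0.002]
wrist_force: [0.8, -3.0, 1.0]
width: 0.144
time: 10.55
tool_pos: [0.5365, -0.0445, 0.1861]
tcp_rot: [-0.002, 1.571, 0.002]
wrist_force: [0.3, -3.9, 0.1]
width: 0.143
```

```bash
python3 -m creep '[[225,[-0.2,0.2,-1],0],[225,[-0.1,0.2,-1],0],[225,[-0.1,0.1,-1],0],[225,[0,0.1,-1],0],[225,[0,0,-1],0],[225,[0,0,0],0],[225,[0,0,0],0],[225,[0,0,0],0]]'
python3 -m creep '[[225,[-0.1,0.1,-1],0],[225,[-0.1,0.1,-1],0],[225,[-0.1,0.1,-1],0],[225,[0,0.1,-1],0],[225,[0,0,-1],0],[225,[0,0,0],0],[225,[0,0,0],0],[225,[0,0,0],0]]'
```

```text
time: 11.22
tool_pos: [0.536, -0.0439, 0.1809]
tcp_rot: [-0.002, 1.572, 0.002]
wrist_force: [0.3, -4.1, -0.8]
width: 0.145
time: 11.88
tool_pos: [0.5358, -0.0435, 0.1761]
tcp_rot: [-0.002, 1.571, 0.002]
wrist_force: [-0.6, -3.8, 0.6]
width: 0.148
```

```bash
python3 -m creep '[[225,[0,0,-1],0],[225,[0,0,-1],0],[225,[0,0,-1],0],[225,[0,0,0],0],[225,[0,0,0],0],[225,[0,0,0],0],[225,[0,0,0],0],[225,[0,0,0],0]]'
python3 -m creep '[[225,[-0.1,0,-1],0],[225,[0,0,-1],0],[225,[0,0,-1],0],[225,[0,0,-1],0],[225,[0,0,0],0],[225,[0,0,0],0],[225,[0,0,0],0],[225,[0,0,0],0]]'
```

```text
time: 12.55
tool_pos: [0.5359, -0.0435, 0.1731]
tcp_rot: [-0.002, 1.571, 0.002]
wrist_force: [-1.2, -4.2, 0.8]
width: 0.144
time: 13.22
tool_pos: [0.5359, -0.0435, 0.1691]
tcp_rot: [-0.002, 1.571, 0.002]
wrist_force: [-0.8, -4.5, 0.6]
width: 0.14
```

```bash
python3 -m creep '[[225,[0,0,-1],0],[225,[0,0,-1.5],0],[225,[0,0,-1.5],0],[225,[0,0,-1.5],0],[225,[0,0,-1.5],0],[225,[0,0,-1],0],[225,[0,0,0],0],[225,[0,0,0],0]]'
python3 -m creep '[[225,[0,0,-1],0],[225,[0,0,-1],0],[225,[0,0,-0.5],0],[225,[0,0,-0.5],0],[225,[0,0,0],0],[225,[0,0,0],0],[225,[0,0,0],0],[225,[0,0,0],0]]'
```

```text
time: 13.88
tool_pos: [0.5358, -0.0435, 0.161]
tcp_rot: [-0.002, 1.571, 0.002]
wrist_force: [-1.0, -5.4, -0.1]
width: 0.145
time: 14.55
tool_pos: [0.5359, -0.0435, 0.1583]
tcp_rot: [-0.002, 1.571, 0.002]
wrist_force: [-2.3, -4.1, 2.8]
width: 0.146
```

```bash
python3 -m creep '[[225,[0,0,-0.5],0],[225,[0,0,-0.5],0],[225,[0,0,-0.5],0],[225,[0,0,-0.5],0],[225,[0,0,0],0],[225,[0,0,0],0],[225,[0,0,0],0],[225,[0,0,0],0]]'
python3 -m creep '[[225,[0,0,-0.5],0],[225,[0,0,0],0],[225,[0,0,0],0],[225,[0,0,0],0],[225,[0,0,0],0],[225,[0,0,0],0],[225,[0,0,0],0],[225,[0,0,0],0]]'
```

```text
time: 15.22
tool_pos: [0.5359, -0.0435, 0.1565]
tcp_rot: [-0.002, 1.571, 0.002]
wrist_force: [-3.6, -5.4, 2.7]
width: 0.145
time: 15.88
tool_pos: [0.5359, -0.0435, 0.1565]
tcp_rot: [-0.002, 1.571, 0.002]
wrist_force: [-3.4, -4.5, 4.3]
width: 0.142
```

```bash
python3 -m creep '[[225,[0,0,-0.5],0],[225,[0,0,-0.5],0],[225,[0,0,-0.5],0],[225,[0,0,-0.5],0],[225,[0,0,0],0],[225,[0,0,0],0],[225,[0,0,0],0],[225,[0,0,0],0]]' 80
python3 - <<'E'
from h import *
print(read_state()["tool_pos"],read_state()["wrist_force"])
s,_=read_camera("side");cv2.imwrite("pics/s4.png",s)
c=cv2.resize(s[110:230,280:400],None,fx=5,fy=5,interpolation=cv2.INTER_CUBIC);cv2.imwrite("pics/z13.png",c)
E
```

```text
time: 16.55
tool_pos: [0.5361, -0.0436, 0.1563]
tcp_rot: [-0.002, 1.57, 0.002]
wrist_force: [-8.0, -4.1, 14.3]
width: 0.139
[ 0.53613139 -0.04355813  0.15632441] [-7.98778858 -4.09729102 14.28887901]
```

View pics/z13.png

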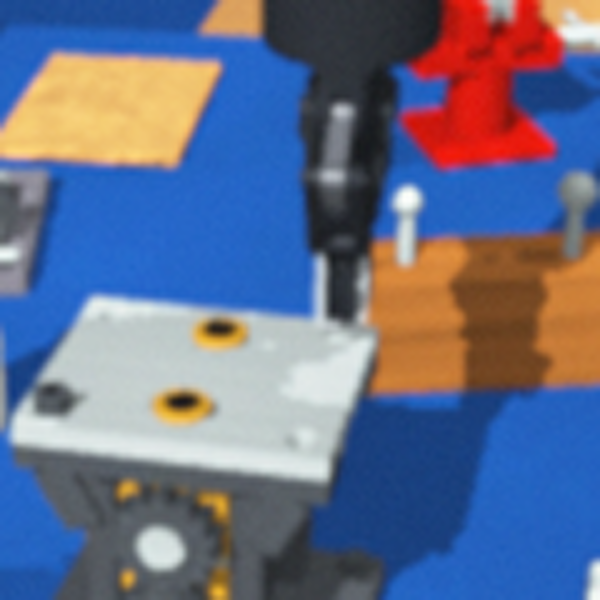

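```bash
python3 -m creep '[[225,[0,0,1],0],[225,[0,0,1],0],[200,[0,0,0],0],[180,[0,0,0],0],[150,[0,0,0],0],[130,[0,0,0],0],[130,[0,0,0],0],[130,[0,0,0],0]]' 40
python3 -m creep '[[130,[0,0,5],0],[130,[0,0,10],0],[130,[0,0,15],0],[130,[0,0,20],0],[130,[0,5,30],0],[130,[0,25,10],0],[130,[0,35,0],0],[130,[0,35,0],0]]'
python3 -m creep '[[130,[0,40,0],0],[130,[0,40,0],0],[130,[0,40,0],0],[130,[0,40,0],0],[130,[0,40,0],0],[130,[0,20,0],0],[130,[0,0,0],0],[130,[0,0,0],0]]'
python3 - <<'E'
from h import *
print(read_state()["tool_pos"],read_state()["wrist_force"])
s,_=read_camera("side");cv2.imwrite("pics/s5.png",s)
t,_=read_camera("top");cv2.imwrite("pics/t5.png",t)
c=cv2.resize(s[150:220,270:370],None,fx=4,fy=4,interpolation=cv2.INTER_CUBIC)
d=cv2.resize(t[150:240,270:370],None,fx=4,fy=4,interpolation=cv2.INTER_CUBIC)
c=np.vstack([c,np.zeros((80,400,3),np.uint8)])
cv2.imwrite("pics/z14.png",np.hstack([c,d]))
E
```

```text
time: 17.27
tool_pos: [0.5359, -0.0432, 0.1556]
tcp_rot: [-0.001, 1.571, 0.002]
wrist_force: [0.6, 0.2, 1.0]
width: 0.489
time: 17.93
tool_pos: [0.5373, 0.057, 0.249]
tcp_rot: [0.001, 1.566, 0.0]
wrist_force: [-0.4, -0.5, -0.3]
width: 0.489
time: 18.6
tool_pos: [0.5358, 0.2777, 0.2466]
tcp_rot: [-0.004, 1.57, 0.004]
wrist_force: [-0.2, 0.1, 0.5]
width: 0.492
[0.53584724 0.27767127 0.24655778] [-0.20414422  0.11852735  0.48073697]
```

View pics/z14.png

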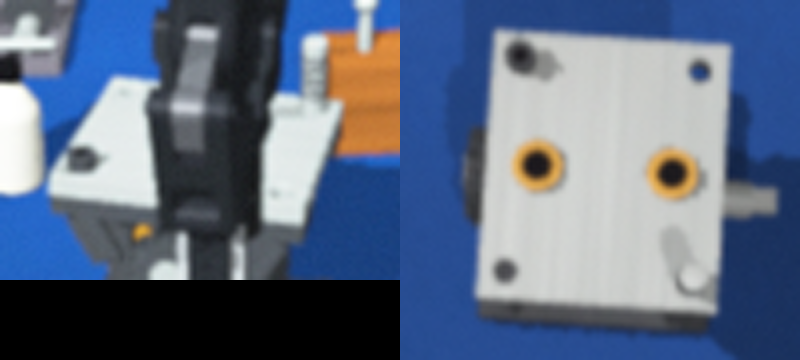

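View pics/t5.png

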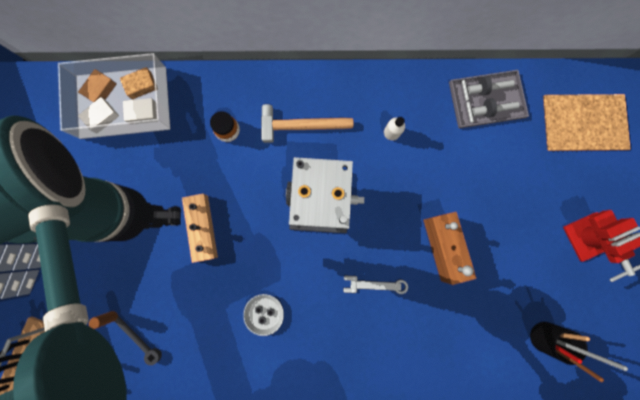

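```bash
python3 - <<'E'
from m import *
t=cv2.imread("pics/t5.png")
for n,u,v in [("far",345,167.5),("near",296,217.5)]:
    for thr in(110,140):
        c=cent(t,u,v,6,thr);p=onz("top",c[0],c[1],.145);print(n,thr,np.round(c,2),p*1000)
t=cv2.imread("pics/top0.png")
for n,u,v in [("b1",192.6,206),("b2",199.5,248)]:
    for thr in(90,110):
        c=cent(t,u,v,5,thr);p=onz("top",c[0],c[1],.053);print(n,thr,np.round(c,2),p*1000)
E
```

```text
far 110 [345.11 166.41   1.87   3.74] [646.19414749 -54.23309022 145.        ]
far 140 [344.67 167.02   4.72   5.21] [644.93315911 -53.32350194 145.        ]
near 110 [295.72 217.29   4.04   4.14] [543.54521433  46.67391003 145.        ]
near 140 [295.76 217.29   5.25   5.45] [543.54735805  46.59390285 145.        ]
b1 90 [192.59 206.22   4.36   6.59] [576.58218281 282.91491572  53.        ]
b1 110 [192.66 206.23   5.06   7.21] [576.55503069 282.7677998   53.        ]
b2 90 [199.42 248.24   4.7    6.9 ] [482.64056931 265.32076399  53.        ]
b2 110 [199.52 248.25   5.4    7.86] [482.60407447 265.09375935  53.        ]
```

```bash
python3 -m creep '[[130,[20,4,0],0],[130,[20,3,-10],0],[130,[0,0,-30],0],[130,[0,0,-30],0],[130,[0,0,-30],0],[130,[0,0,-30],0],[130,[0,0,-20],0],[130,[0,0,0],0]]' 20
python3 - <<'E'
from h import *
p=read_state()["tool_pos"];print(p,proj("side",p))
s,_=read_camera("side");t,_=read_camera("top")
c=cv2.resize(s[250:350,260:360],None,fx=4,fy=4,interpolation=cv2.INTER_CUBIC)
d=cv2.resize(t[170:270,150:250],None,fx=4,fy=4,interpolation=cv2.INTER_CUBIC)
cv2.imwrite("pics/z15.png",np.hstack([c,d]))
E
```

```text
time: 19.37
tool_pos: [0.5722, 0.2797, 0.0901]
tcp_rot: [-0.003, 1.58, -0.004]
wrist_force: [-0.5, -0.9, -0.6]
width: 0.492
[0.57221264 0.27971794 0.09010289] [303.63381772 294.75841161]
```

View pics/z15.png

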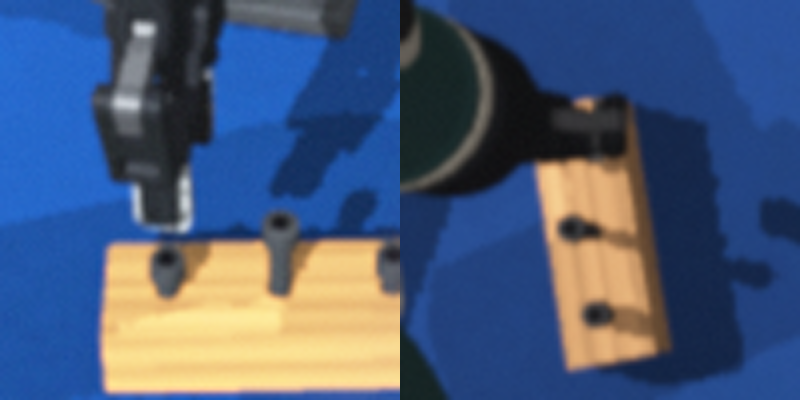

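```bash
python3 -m creep '[[130,[0,0,-15],0],[130,[0,0,-15],0],[130,[0,0,-10],0],[130,[0,0,-7],0],[130,[0,0,0],0],[130,[0,0,0],0],[150,[0,0,0],0],[160,[0,0,0],0]]' 20
python3 - <<'E'
from h import *
p=read_state()["tool_pos"];print(p)
s,_=read_camera("side")
c=cv2.resize(s[260:350,260:360],None,fx=6,fy=6,interpolation=cv2.INTER_CUBIC)
cv2.imwrite("pics/z16.png",c)
E
```

```text
time: 20.13
tool_pos: [0.5768, 0.2839, 0.05]
tcp_rot: [-0.001, 1.569, 0.002]
wrist_force: [-0.5, -0.2, 0.7]
width: 0.371
[0.57675011 0.2838663  0.05000728]
```

View pics/z16.png

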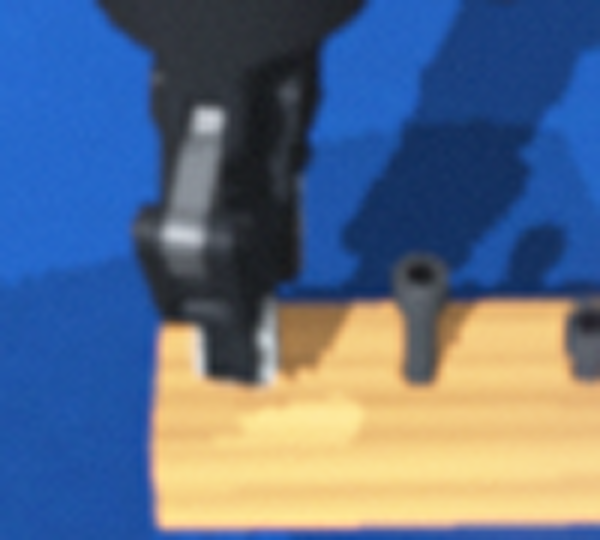

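```bash
python3 -m creep '[[160,[0,0,-3],0],[160,[0,0,-2],0],[170,[0,0,0],0],[180,[0,0,0],0],[190,[0,0,0],0],[200,[0,0,0],0],[215,[0,0,0],0],[215,[0,0,0],0]]' 20
```

```text
time: 20.85
tool_pos: [0.5763, 0.2853, 0.0444]
tcp_rot: [0.001, 1.57, 0.004]
wrist_force: [-0.5, 5.1, 0.1]
width: 0.167
```

```bash
python3 -m creep '[[225,[0,0,0],0],[225,[0,0,2],0],[225,[0,0,8],0],[225,[0,0,20],0],[225,[0,0,35],0],[225,[0,0,40],0],[225,[0,0,40],0],[225,[0,0,20],0]]' 50
python3 -m creep '[[225,[-3,-20,0],0],[225,[-5,-35,0],0],[225,[-5,-35,0],0],[225,[-5,-35,0],0],[225,[-5,-35,0],0],[225,[-5,-35,0],0],[225,[-3,-27,0],0],[225,[-2,-15,0],0]]'
python3 -m creep '[[225,[0,0,0],0],[225,[0,0,-5],0],[225,[0,0,-5],0],[225,[0,0,-5],0],[225,[0,0,-5],0],[225,[0,0,0],0],[225,[0,0,0],0],[225,[0,0,0],0]]'
python3 - <<'E'
from h import *
p=read_state()["tool_pos"];print(p)
s,_=read_camera("side");cv2.imwrite("pics/s6.png",s)
c=cv2.resize(s[130:220,270:390],None,fx=6,fy=6,interpolation=cv2.INTER_CUBIC)
cv2.imwrite("pics/z17.png",c)
E
```

```text
time: 21.52
tool_pos: [0.5781, 0.2843, 0.2148]
tcp_rot: [0.0, 1.564, 0.004]
wrist_force: [0.6, 0.7, 0.4]
width: 0.151
time: 22.18
tool_pos: [0.542, 0.0434, 0.2087]
tcp_rot: [-0.001, 1.571, -0.001]
wrist_force: [-0.2, 1.2, 0.2]
width: 0.153
time: 22.85
tool_pos: [0.5429, 0.047, 0.1886]
tcp_rot: [-0.002, 1.571, 0.002]
wrist_force: [0.0, -0.6, -0.2]
width: 0.151
[0.54290931 0.04702163 0.18859834]
```

View pics/z17.png

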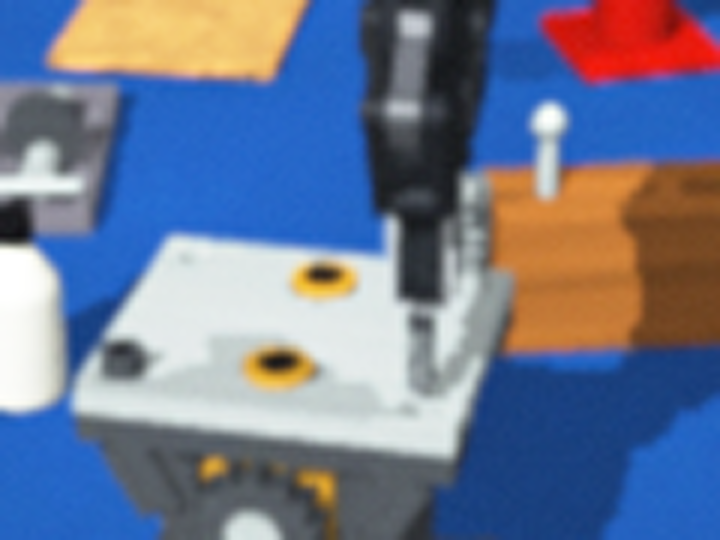

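```bash
python3 - <<'E'
from h import *
p=read_state()["tool_pos"];print(p)
s=0
for i in range(3): s=s+read_camera("side")[0].astype(float)/3
cv2.imwrite("pics/s7.png",s)
c=cv2.resize(s[170:210,325:365],None,fx=14,fy=14,interpolation=cv2.INTER_CUBIC)
c=np.clip(c*1.0,0,255).astype(np.uint8)
print(proj("side",[.5434,.0468,.145]),proj("side",[.5429,.047,.188]),proj("side",[.5429,.047,.152]))
cv2.imwrite("pics/z18.png",c)
E
```

```text
[0.54309429 0.04684913 0.18887512]
[339.53858364 196.58757969] [340.07114026 178.22856067] [339.81502713 193.7245962 ][ WARN:0@8.918] global loadsave.cpp:1063 imwrite_ Unsupported depth image for selected encoder is fallbacked to CV_8U.
```

View pics/z18.png

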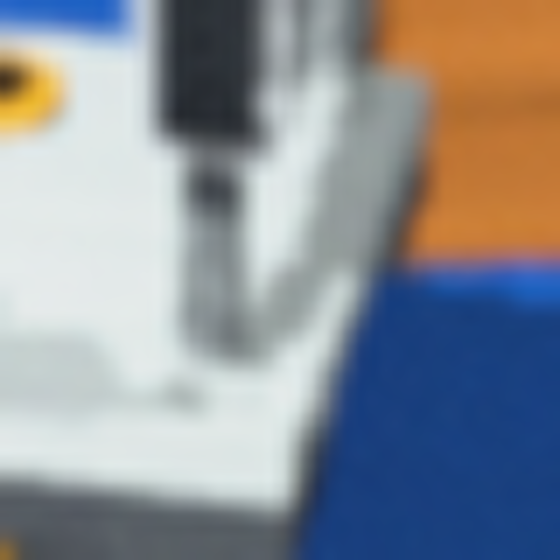

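```bash
python3 -m creep '[[225,[1,1,0],0],[225,[0,0.5,-2],0],[225,[0,0,-2],0],[225,[0,0,-2],0],[225,[0,0,-1],0],[225,[0,0,-1],0],[225,[0,0,-1],0],[225,[0,0,0],0]]'
python3 -m creep '[[225,[0,0,-1],0],[225,[0,0,0],0],[225,[0,0,-1],0],[225,[0,0,0],0],[225,[0,0,0],0],[225,[0,0,0],0],[225,[0,0,0],0],[225,[0,0,0],0]]'
```

```text
time: 23.72
tool_pos: [0.5444, 0.048, 0.1806]
tcp_rot: [-0.002, 1.569, 0.002]
wrist_force: [-0.1, -0.3, 4.8]
width: 0.151
time: 24.38
tool_pos: [0.5453, 0.048, 0.1802]
tcp_rot: [-0.002, 1.567, 0.002]
wrist_force: [-1.6, -0.7, 8.8]
width: 0.152
```

```bash
cat > look.py <<'E'
import sys
from h import *
n=sys.argv[1];u0,v0=int(sys.argv[2]),int(sys.argv[3])
st=read_state();print(st["tool_pos"],st["wrist_force"],st["torque"])
s=0
for i in range(2): s=s+read_camera("side")[0].astype(float)/2
cv2.imwrite(f"pics/s{n}.png",s.astype(np.uint8))
c=cv2.resize(s[v0:v0+40,u0:u0+40],None,fx=14,fy=14,interpolation=cv2.INTER_CUBIC)
cv2.imwrite(f"pics/z{n}.png",np.clip(c,0,255).astype(np.uint8))
E
python3 look.py 19 325 170
```

```text
[0.54531124 0.04795335 0.18015121] [-1.62720465 -0.67419972  8.76720339] [-0.06380509  0.32532612  0.01464725]
```

View pics/z19.png

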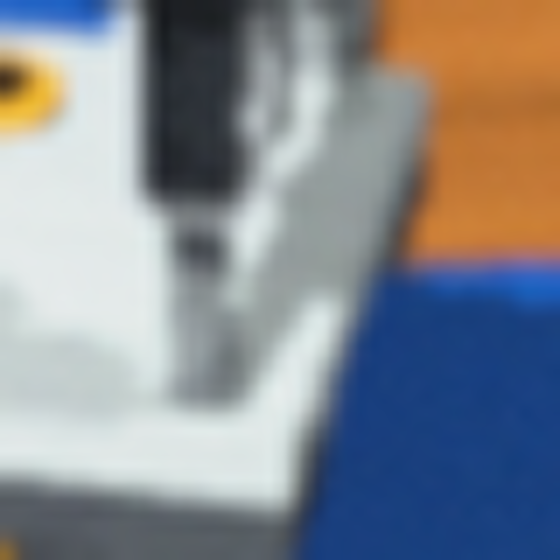

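```bash
python3 -m creep '[[225,[0,0,1.5],0],[225,[0,0,1],0],[225,[-0.5,1,0],0],[225,[0,0.5,0],0],[225,[0,0,-1],0],[225,[0,0,-1],0],[225,[0,0,-1],0],[225,[0,0,0],0]]'
python3 -m creep '[[225,[0,0,-1],0],[225,[0,0,-1],0],[225,[0,0,0],0],[225,[0,0,0],0],[225,[0,0,0],0],[225,[0,0,0],0],[225,[0,0,0],0],[225,[0,0,0],0]]'
```

```text
time: 25.15
tool_pos: [0.5454, 0.0488, 0.1801]
tcp_rot: [-0.003, 1.566, 0.001]
wrist_force: [-1.7, -3.1, 13.0]
width: 0.15
time: 25.82
tool_pos: [0.5464, 0.0489, 0.1798]
tcp_rot: [-0.003, 1.563, 0.001]
wrist_force: [-1.6, -3.8, 19.0]
width: 0.149
```

```bash
python3 -m creep '[[225,[0,0,2],0],[225,[0,0,2],0],[225,[-1,-0.5,0],0],[225,[-0.5,-0.5,0],0],[225,[0,0,-1],0],[225,[0,0,-1],0],[225,[0,0,-1],0],[225,[0,0,0],0]]'
python3 -m creep '[[225,[0,0,-1],0],[225,[0,0,0],0],[225,[0,0,0],0],[225,[0,0,0],0],[225,[0,0,0],0],[225,[0,0,0],0],[225,[0,0,0],0],[225,[0,0,0],0]]'
```

```text
time: 26.48
tool_pos: [0.5447, 0.0486, 0.1799]
tcp_rot: [-0.002, 1.564, 0.002]
wrist_force: [-0.9, -2.1, 16.6]
width: 0.149
time: 27.15
tool_pos: [0.5452, 0.0486, 0.1798]
tcp_rot: [-0.002, 1.563, 0.002]
wrist_force: [-1.6, -2.8, 18.9]
width: 0.15
```

```bash
python3 -m creep '[[225,[0,0,2],0],[225,[0,0,2],0],[225,[0,0,2],0],[225,[0,0,2],0],[225,[0,0,2],0],[225,[0,0,0],0],[225,[0,0,0],0],[225,[0,0,0],0]]'
python3 look.py 20 325 170
```

```text
time: 27.82
tool_pos: [0.5415, 0.0486, 0.1847]
tcp_rot: [-0.002, 1.572, 0.002]
wrist_force: [0.0, -0.5, -0.7]
width: 0.144
[0.54149244 0.04855177 0.18466571] [ 0.02602025 -0.48730812 -0.74453193] [ 0.03597673  0.01024013 -0.0183137 ]
```

View pics/z20.png

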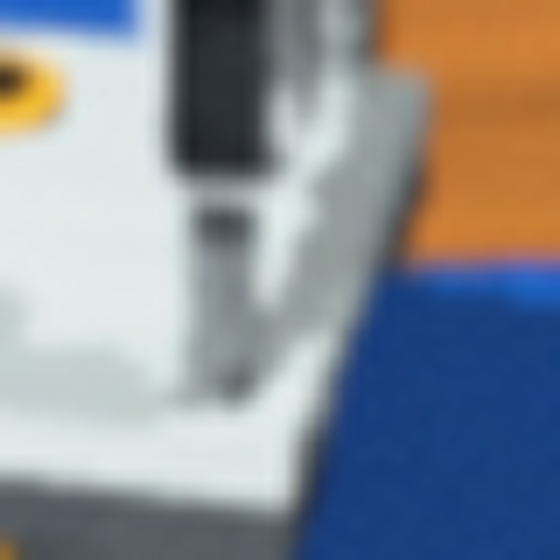

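```bash
python3 -m creep '[[225,[1.5,-0.5,0],0],[225,[0,0,0],0],[225,[0,0,-1],0],[225,[0,0,-1],0],[225,[0,0,-1],0],[225,[0,0,-1],0],[225,[0,0,-1],0],[225,[0,0,0],0]]'
python3 -m creep '[[225,[0,0,-1],0],[225,[0,0,-0.5],0],[225,[0,0,0],0],[225,[0,0,0],0],[225,[0,0,0],0],[225,[0,0,0],0],[225,[0,0,0],0],[225,[0,0,0],0]]'
```

```text
time: 28.58
tool_pos: [0.5438, 0.048, 0.1808]
tcp_rot: [-0.002, 1.57, 0.002]
wrist_force: [-0.7, -0.4, 2.1]
width: 0.149
time: 29.25
tool_pos: [0.5444, 0.048, 0.1803]
tcp_rot: [-0.002, 1.568, 0.002]
wrist_force: [-1.8, -0.9, 5.7]
width: 0.152
```

```bash
python3 look.py 21 325 170
```

```text
[0.54436242 0.04797445 0.18032793] [-1.82740602 -0.89236145  5.70009569] [-0.04953371  0.1291836   0.072205  ]
```

View pics/z21.png

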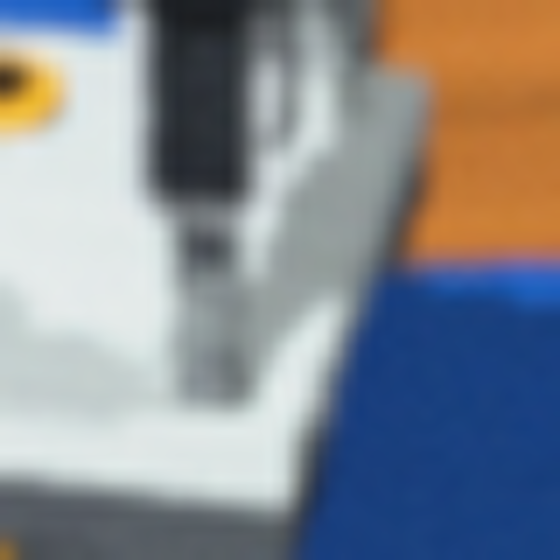

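```bash
python3 -m creep '[[225,[-0.5,0,0.5],0],[225,[0,0.3,0],0],[225,[0,0.3,0],0],[225,[0,0.3,0],0],[225,[0,0.3,0],0],[225,[0,0.3,0],0],[225,[0,0,0],0],[225,[0,0,0],0]]'
```

```text
time: 30.02
tool_pos: [0.5438, 0.0486, 0.1805]
tcp_rot: [-0.003, 1.569, 0.001]
wrist_force: [-0.1, -3.4, 5.8]
width: 0.149
```

```bash
python3 -m creep '[[225,[0,-0.5,0.5],0],[225,[0,-0.6,0],0],[225,[0,-0.6,0],0],[225,[0,-0.6,0],0],[225,[0,0,-0.5],0],[225,[0,0,-0.5],0],[225,[0,0,0],0],[225,[0,0,0],0]]'
```

```text
time: 30.68
tool_pos: [0.5433, 0.0472, 0.1792]
tcp_rot: [-0.002, 1.57, 0.002]
wrist_force: [0.2, 0.2, 5.7]
width: 0.15
```

```bash
python3 -m creep '[[225,[0,-0.3,0],0],[225,[-0.3,0,0],0],[225,[-0.3,0,0],0],[225,[-0.3,0,0],0],[225,[-0.3,0,0],0],[225,[0,0,-0.5],0],[225,[0,0,0],0],[225,[0,0,0],0]]'
```

```text
time: 31.35
tool_pos: [0.5424, 0.047, 0.1791]
tcp_rot: [-0.001, 1.569, 0.002]
wrist_force: [0.6, -0.5, 6.7]
width: 0.151
```

```bash
python3 -m creep '[[225,[0.4,0,0],0],[225,[0.4,0,0],0],[225,[0.4,0,0],0],[225,[0.4,0,0],0],[225,[0.4,0,0],0],[225,[0.4,0,0],0],[225,[0,0,0],0],[225,[0,0,0],0]]'
python3 look.py 22 325 170
```

```text
time: 32.02
tool_pos: [0.5433, 0.0467, 0.1774]
tcp_rot: [-0.002, 1.573, 0.001]
wrist_force: [-0.3, -1.9, -0.8]
width: 0.148
[0.54333841 0.04669802 0.17740063] [-0.25959879 -1.86811076 -0.77218723] [-0.40284091  0.10706249  0.02155872]
```

View pics/z22.png

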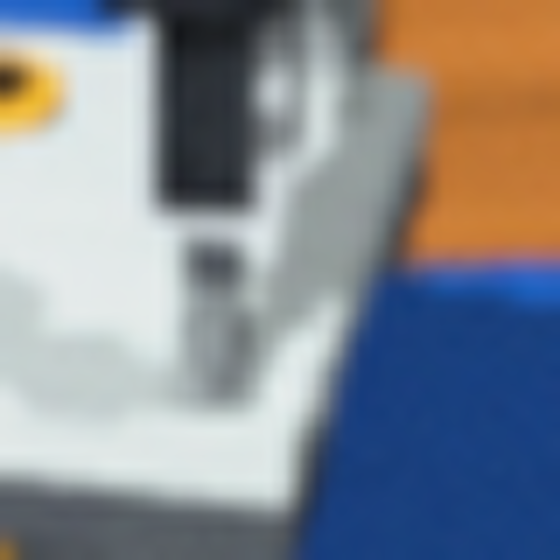

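```bash
python3 -m creep '[[225,[0,0.2,-1],0],[225,[0,0,-1],0],[225,[0,0,-1],0],[225,[0,0,-1],0],[225,[0,0,0],0],[225,[0,0,0],0],[225,[0,0,0],0],[225,[0,0,0],0]]'
```

```text
time: 32.78
tool_pos: [0.5441, 0.0469, 0.1743]
tcp_rot: [-0.002, 1.571, 0.002]
wrist_force: [-1.0, -3.8, 1.4]
width: 0.153
```

```bash
python3 -m creep '[[225,[-0.3,-0.4,-1],0],[225,[0,-0.3,-1],0],[225,[0,0,-1],0],[225,[0,0,-1],0],[225,[0,0,-1],0],[225,[0,0,0],0],[225,[0,0,0],0],[225,[0,0,0],0]]'
```

```text
time: 33.45
tool_pos: [0.5436, 0.0466, 0.169]
tcp_rot: [-0.001, 1.571, 0.002]
wrist_force: [-0.5, -0.0, -0.5]
width: 0.148
```

```bash
python3 -m creep '[[225,[0,0,-2],0],[225,[0,0,-2],0],[225,[0,0,-2],0],[225,[0,0,-2],0],[225,[0,0,-2],0],[225,[0,0,-2],0],[225,[0,0,-2],0],[225,[0,0,-1],0]]'
```

```text
time: 34.12
tool_pos: [0.5436, 0.0465, 0.1538]
tcp_rot: [-0.002, 1.571, 0.002]
wrist_force: [-0.1, 0.2, -0.1]
width: 0.152
```

Clear; lower a little more and release.

```bash
python3 -m creep '[[225,[0,0,-1.5],0],[225,[0,0,-1.5],0],[225,[0,0,0],0],[200,[0,0,0],0],[180,[0,0,0],0],[160,[0,0,0],0],[150,[0,0,0],0],[150,[0,0,0],0]]' 20
python3 -m creep '[[150,[0,0,10],0],[140,[0,0,30],0],[130,[0,0,30],0],[130,[0,20,20],0],[130,[-3,35,0],0],[130,[-8,38,0],0],[130,[-12,38,0],0],[130,[-15,38,0],0]]'
python3 -m creep '[[130,[-15,35,0],0],[130,[-8,15,0],0],[130,[0,0,-10],0],[130,[0,0,-30],0],[130,[0,0,-35],0],[130,[0,0,-35],0],[130,[0,0,-20],0],[130,[0,0,0],0]]'
python3 - <<'E'
from h import *
print(read_state()["tool_pos"],read_state()["wrist_force"])
s,_=read_camera("side");cv2.imwrite("pics/s23.png",s)
t,_=read_camera("top");cv2.imwrite("pics/t23.png",t)
c=cv2.resize(s[150:220,270:370],None,fx=4,fy=4,interpolation=cv2.INTER_CUBIC)
d=cv2.resize(t[150:240,270:370],None,fx=4,fy=4,interpolation=cv2.INTER_CUBIC)
e=cv2.resize(s[250:340,300:400],None,fx=4,fy=4,interpolation=cv2.INTER_CUBIC)
c=np.vstack([c,np.zeros((80,400,3),np.uint8)])
cv2.imwrite("pics/z23.png",np.hstack([c,d])[:280]);cv2.imwrite("pics/z24.png",e)
E
```

```text
time: 34.78
tool_pos: [0.544, 0.0464, 0.1515]
tcp_rot: [-0.002, 1.57, 0.002]
wrist_force: [0.4, 0.4, 0.3]
width: 0.413
time: 35.45
tool_pos: [0.5061, 0.2169, 0.2427]
tcp_rot: [-0.0, 1.569, 0.001]
wrist_force: [0.8, 1.1, -0.7]
width: 0.493
time: 36.12
tool_pos: [0.4789, 0.2624, 0.1056]
tcp_rot: [-0.005, 1.58, -0.003]
wrist_force: [-1.1, -0.9, -0.4]
width: 0.489
[0.4789019  0.26243094 0.10558535] [-1.07158359 -0.91955286 -0.38169979]
```

View pics/z23.png

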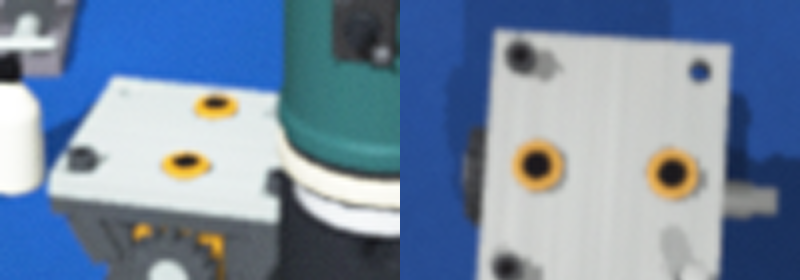

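View pics/z24.png

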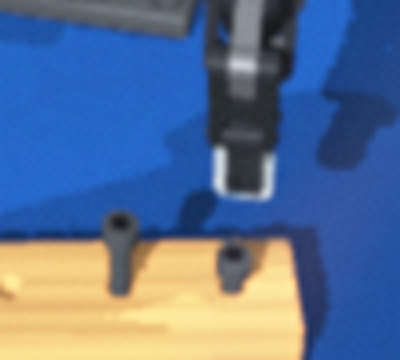

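```bash
python3 -m creep '[[130,[0,2,-15],0],[130,[0,0,-15],0],[130,[0,0,-15],0],[130,[0,0,-8],0],[130,[0,0,0],0],[130,[0,0,0],0],[150,[0,0,0],0],[160,[0,0,0],0]]' 20
python3 - <<'E'
from h import *
print(read_state()["tool_pos"],read_state()["wrist_force"])
s,_=read_camera("side");cv2.imwrite("pics/s25.png",s)
e=cv2.resize(s[260:340,310:400],None,fx=5,fy=5,interpolation=cv2.INTER_CUBIC)
cv2.imwrite("pics/z25.png",e)
E
```

```text
time: 36.88
tool_pos: [0.484, 0.2679, 0.0599]
tcp_rot: [-0.001, 1.568, 0.003]
wrist_force: [-0.0, 0.4, -0.3]
width: 0.374
[0.48404212 0.26791917 0.05993224] [-0.02969786  0.42297522 -0.29741289]
```

View pics/z25.png

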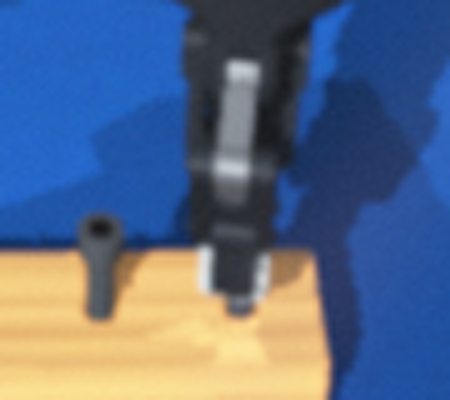

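```bash
python3 -m creep '[[160,[-1,0,-7],0],[160,[0,0,-6],0],[160,[0,0,-2],0],[175,[0,0,0],0],[190,[0,0,0],0],[200,[0,0,0],0],[215,[0,0,0],0],[215,[0,0,0],0]]' 20
python3 -m creep '[[225,[0,0,0],0],[225,[0,0,0],0],[225,[0,0,2],0],[225,[0,0,8],0],[225,[0,0,15],0],[225,[0,0,25],0],[225,[0,0,25],0],[225,[0,0,20],0]]' 60
```

```text
time: 37.6
tool_pos: [0.482, 0.2682, 0.0435]
tcp_rot: [-0.0, 1.57, 0.003]
wrist_force: [-0.9, 4.2, -1.0]
width: 0.169
time: 38.27
tool_pos: [0.4821, 0.2667, 0.1398]
tcp_rot: [-0.003, 1.57, 0.001]
wrist_force: [0.6, 0.5, 0.5]
width: 0.15
```

```bash
python3 -m creep '[[225,[0,0,30],0],[225,[0,0,35],0],[225,[5,-10,15],0],[225,[12,-24,0],0],[225,[16,-32,0],0],[225,[16,-32,0],0],[225,[16,-32,0],0],[225,[16,-32,0],0]]'
python3 -m creep '[[225,[16,-32,0],0],[225,[16,-32,0],0],[225,[16,-32,0],0],[225,[16,-32,0],0],[225,[12,-22,0],0],[225,[5,-8,-6],0],[225,[0,0,-6],0],[225,[0,0,-5],0]]'
python3 -m creep '[[225,[0,0,-4],0],[225,[0,0,-3],0],[225,[0,0,-2],0],[225,[0,0,0],0],[225,[0,0,0],0],[225,[0,0,0],0],[225,[0,0,0],0],[225,[0,0,0],0]]'
python3 look.py 26 285 145
```

```text
time: 38.93
tool_pos: [0.563, 0.1031, 0.2184]
tcp_rot: [-0.003, 1.571, 0.001]
wrist_force: [1.9, 1.4, -0.3]
width: 0.144
time: 39.6
tool_pos: [0.6429, -0.0528, 0.1999]
tcp_rot: [-0.001, 1.573, 0.001]
wrist_force: [-0.6, 0.1, -0.3]
width: 0.147
time: 40.27
tool_pos: [0.644, -0.0525, 0.1927]
tcp_rot: [-0.002, 1.57, 0.002]
wrist_force: [-0.1, -0.5, -0.2]
width: 0.15
[ 0.64400762 -0.05253786  0.1927066 ] [-0.06988421 -0.4663876  -0.23816885] [ 0.01536433  0.02116462 -0.03040872]
```

View pics/z26.png

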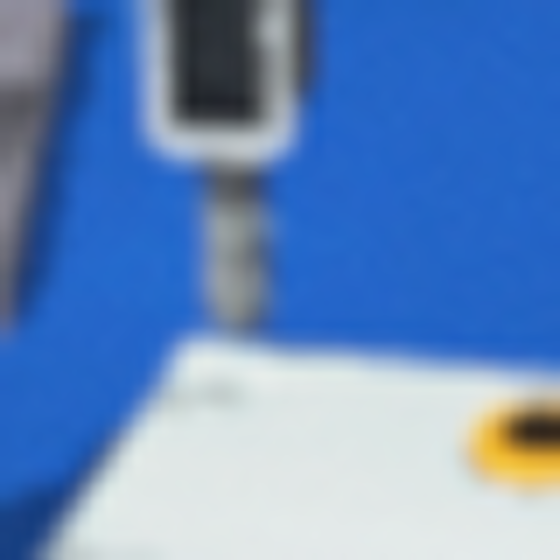

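```bash
python3 - <<'E'
from h import *
A=[]
for f,n,p in [("pics/top0.png","top",(648.1,-53.3)),("pics/t23.png","top",(644.2,-53.1)),("pics/side0.png","side",(648.1,-53.3)),("pics/s23.png","side",(644.2,-53.1)),("pics/s26.png","side",(644.2,-53.1))]:
    im=cv2.imread(f);q=proj(n,[p[0]/1e3,p[1]/1e3,.145]);print(f,q)
    c=cv2.getRectSubPix(im,(16,16),tuple(map(float,q)));c=cv2.resize(c,(160*1,160),interpolation=cv2.INTER_CUBIC)
    if n=="side": c=np.clip((c.astype(float)-130)*2,0,255).astype(np.uint8)
    cv2.circle(c,(80,80),1,(0,0,255),-1);A.append(c)
cv2.imwrite("pics/z27.png",np.hstack(A))
E
```

```text
pics/top0.png [344.63288391 165.49100034]
pics/t23.png [344.57041962 167.377503  ]
pics/side0.png [300.25290313 171.34705319]
pics/s23.png [301.88113511 171.49883762]
pics/s26.png [301.88113511 171.49883762]
```

View pics/z27.png

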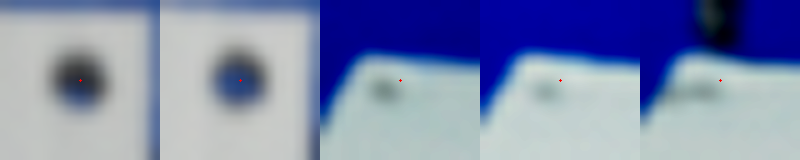

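```bash
python3 -m creep '[[225,[-0.5,0,-3],0],[225,[0,0,-3],0],[225,[0,0,-2],0],[225,[0,0,-2],0],[225,[0,0,-1],0],[225,[0,0,-1],0],[225,[0,0,-1],0],[225,[0,0,0],0]]'
python3 -m creep '[[225,[0,0,-1],0],[225,[0,0,0],0],[225,[0,0,-1],0],[225,[0,0,0],0],[225,[0,0,0],0],[225,[0,0,0],0],[225,[0,0,0],0],[225,[0,0,0],0]]'
```

```text
time: 41.03
tool_pos: [0.6433, -0.0527, 0.1791]
tcp_rot: [-0.002, 1.571, 0.002]
wrist_force: [-0.0, -0.3, -0.1]
width: 0.149
time: 41.7
tool_pos: [0.6433, -0.0529, 0.1772]
tcp_rot: [-0.002, 1.571, 0.001]
wrist_force: [-0.1, -3.0, 0.5]
width: 0.143
```

```bash
python3 -m creep '[[225,[0,-0.5,-1],0],[225,[0,0,-1],0],[225,[0,0,-1],0],[225,[0,0,-1],0],[225,[0,0,0],0],[225,[0,0,0],0],[225,[0,0,0],0],[225,[0,0,0],0]]'
```

```text
time: 42.37
tool_pos: [0.6431, -0.0531, 0.1729]
tcp_rot: [-0.002, 1.571, 0.002]
wrist_force: [0.8, -2.3, 0.2]
width: 0.143
```

```bash
python3 -m creep '[[225,[0,-0.4,-1],0],[225,[0,0,-1],0],[225,[0,0,-1],0],[225,[0,0,-1],0],[225,[0,0,-1],0],[225,[0,0,0],0],[225,[0,0,0],0],[225,[0,0,0],0]]'
python3 -m creep '[[225,[0,0,-1],0],[225,[0,0,-1],0],[225,[0,0,-1],0],[225,[0,0,-1],0],[225,[0,0,0],0],[225,[0,0,0],0],[225,[0,0,0],0],[225,[0,0,0],0]]'
```

```text
time: 43.03
tool_pos: [0.6433, -0.0535, 0.1683]
tcp_rot: [-0.002, 1.571, 0.002]
wrist_force: [-0.6, 0.2, 0.1]
width: 0.147
time: 43.7
tool_pos: [0.6433, -0.0535, 0.1643]
tcp_rot: [-0.002, 1.571, 0.002]
wrist_force: [-0.1, 0.7, -0.6]
width: 0.146
```

```bash
python3 -m creep '[[225,[0,0,-2],0],[225,[0,0,-2],0],[225,[0,0,-2],0],[225,[0,0,-2],0],[225,[0,0,-2],0],[225,[0,0,-2],0],[225,[0,0,0],0],[225,[0,0,0],0]]'
python3 -m creep '[[225,[0,0,-1],0],[200,[0,0,0],0],[180,[0,0,0],0],[160,[0,0,0],0],[150,[0,0,0],0],[150,[0,0,0],0],[150,[0,0,0],0],[150,[0,0,0],0]]' 20
python3 -m creep '[[150,[0,0,10],0],[150,[0,0,30],0],[150,[0,0,30],0],[150,[0,0,25],0],[150,[-10,30,0],0],[150,[-10,38,0],0],[150,[-10,38,0],0],[150,[-10,38,0],0]]'
python3 -m creep '[[150,[-10,38,0],0],[150,[-10,38,0],0],[150,[-10,38,0],0],[150,[-10,38,0],0],[150,[-10,38,0],0],[150,[-10,38,0],0],[150,[-10,38,0],0],[150,[0,0,0],0]]'
python3 - <<'E'
from h import *
print(read_state()["tool_pos"],read_state()["wrist_force"])
s,_=read_camera("side");cv2.imwrite("pics/s30.png",s)
t,ds=read_camera("top");cv2.imwrite("pics/t30.png",t)
c=cv2.resize(s[150:250,270:370],None,fx=4,fy=4,interpolation=cv2.INTER_CUBIC)
d=cv2.resize(t[145:245,270:370],None,fx=4,fy=4,interpolation=cv2.INTER_CUBIC)
cv2.imwrite("pics/z30.png",np.hstack([c,d]))
K,e,Rm=cal("top")
for n,u,v in [("near",296,217),("far",344.5,167),("fit",301,164),("plate",320,200),("driftb",342,217)]:
    P=[]
    for dv in range(-3,4):
        for du in range(-3,4):
            z=ds[v+dv,int(u)+du]
            if z>0: P.append((Rm@(np.linalg.inv(K)@np.array([int(u)+du,v+dv,1])*z)+e)[2])
    print(n,np.round(np.percentile(P,[5,50,95])*1000,1))
E
```

```text
time: 44.37
tool_pos: [0.6431, -0.0535, 0.152]
tcp_rot: [-0.002, 1.571, 0.002]
wrist_force: [-0.2, 0.5, -0.8]
width: 0.148
time: 45.03
tool_pos: [0.6433, -0.0535, 0.1514]
tcp_rot: [-0.002, 1.571, 0.002]
wrist_force: [0.6, -0.5, -0.9]
width: 0.41
time: 45.7
tool_pos: [0.6031, 0.0915, 0.2477]
tcp_rot: [-0.0, 1.569, 0.001]
wrist_force: [1.7, 0.4, 0.7]
width: 0.415
time: 46.37
tool_pos: [0.5309, 0.3632, 0.2473]
tcp_rot: [-0.003, 1.571, 0.009]
wrist_force: [0.2, -1.2, -0.2]
width: 0.407
[0.530947   0.36316988 0.24725129] [ 0.22731076 -1.18833332 -0.19261236]
near [145.7 155.  157. ]
far [144.2 154.4 156.4]
fit [143.9 154.4 157.2]
plate [143.2 145.3 147.5]
driftb [144.4 188.4 190.4]
```

View pics/z30.png

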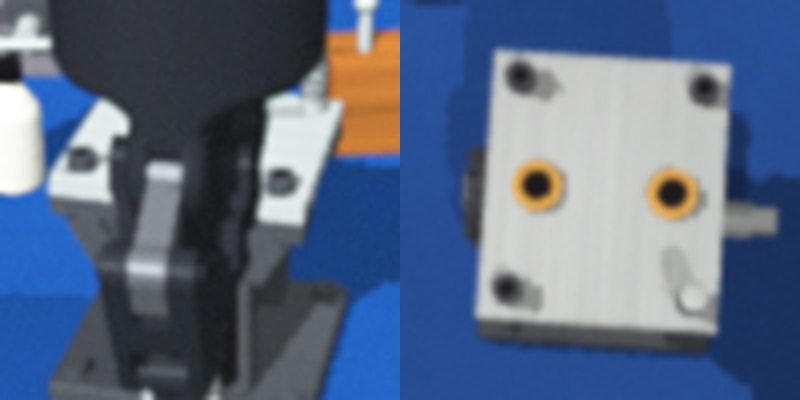

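View pics/s30.png

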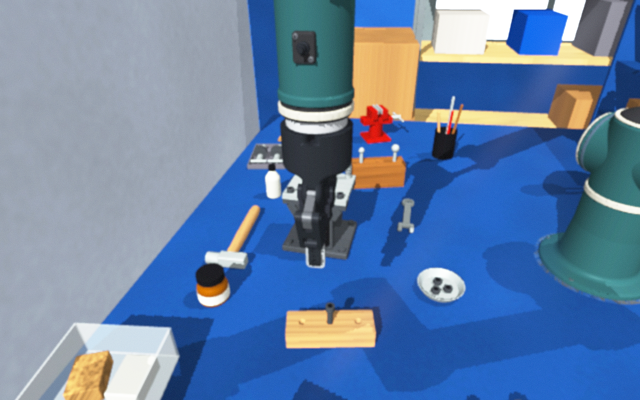

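The depth image puts both bolt heads at 155 mm, level with the fitted bolt. The drift's top is at about 189 mm, so its shoulder is on the plate. Nothing else in the scene has moved.

```bash
python3 -c "
from workcell import *
print(finish_job())"
```

```text
the job is handed in; nothing more can be done
None
```

The job is done and handed in at about 47 s of the 72 s allowed. I pushed the taper drift fully home through the corner diagonally opposite the fitted bolt, which swung the plate into line. I then dropped one short bolt into each of the other two corners and moved the arm clear.

**Last checks:**
- **Bolt heads:** the top camera's depth reads about 155.0 mm (near) and 154.4 mm (far). The fitted bolt reads 154.4 mm and seated is 155 mm, so both are down on the plate.
- **Drift:** its top reads about 188–190 mm, against 189 mm when fully home. It also stopped firmly at the expected height under a 14 N push.
- **Everything else:** the long bolt, both punches, wrench, hammer, jar and oiler look undisturbed in the final pictures.

**What went less smoothly:**
- **Near bolt:** it was tilted slightly in the grip and caught on the plate hole's countersink, pressing up to 19 N. It took a short search to go in; the far bolt went in first time.
- **Side camera:** it read about 1–2 px low in height compared with the top camera and the arm. I relied on the top camera and the felt forces for final positions.

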